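# Find the hidden index notch of a service drawer with a locating pin

### The job

Pull the instrument's service drawer fully open, then take the locating pin from the tool block and push it upright through the brush-covered slot in the drawer's deck, near either end, until its tip rests on the hidden surface below. Drag it gently along the slot until it drops to the bottom of the hidden index notch, then stop, let go and leave it standing there with the drawer still open. Leave the other things alone.

Things in the scene. Friction and masses are not known exactly. Their poses are not given: they have to be found in the camera images.
- instrument: grey bench instrument, fixed to the bench, 260 (x) x 300 (y) x 100 mm high. Origin: centre of its underside on the bench; its front with the drawer faces its -x. Its flat roof (top at 100 mm) covers the drawer while that is shut.
- drawer (a joint): how far the service drawer is out, in m: 0 shut, 0.14 fully open against its stop. It slides along the instrument's -x, with a friction of about 2.5 N, stays where it is left, and may start up to 30 mm out.
- drawer_handle (a point): middle of the drawer's handle: a steel bar 12 mm thick, 110 mm long along the instrument's y, bent back to the white front at both ends. Its axis is 48 mm before the front and 78 mm above the bench; the front's upper edge is at 95 mm. It can be pinched from above, one finger between bar and front. Axes as the instrument's; moves with the drawer.
- slot_mid (a point): middle of the slot in the drawer's flat aluminium deck, at the deck's top (80 mm above the bench), 60 mm behind the drawer's front face: under the roof until the drawer is out. The slot is 120 mm long along the instrument's y, 16 mm wide, closed to the eye by soft black bristles that do not resist the pin. Axes as the instrument's; moves with the drawer.
- slot_floor (a point): point 25 mm straight below slot_mid, on the flat hidden steel surface (40 mm wide) under the whole slot. One notch crosses this surface, 14 mm wide along the slot and 22 mm deep (bottom 47 mm below the deck's top). Its place is unknown and cannot be seen: its centre lies within 35 mm either side of the slot's middle, never near the ends.
- pin: locating pin standing upright in one of the block's holes: round steel shaft 10 mm thick, 85 mm long, the tip tapered to 6 mm over its last 4 mm; on top a black square handle 24 x 24 mm, 55 mm high. 140 mm in all, about 0.12 kg (0.08 to 0.16). Origin: the tip's end; z runs up to the handle; the handle's sides are along its x and y.
- pin_tip (a point): the end of the pin's tip (the same point as the origin of the pin)
- pin_grip (a point): middle of the pin's square handle, 112 mm above the tip
- block: fixed wooden tool block, 160 (x) x 60 (y) x 50 mm high, with two holes 13 mm wide and 40 mm deep, 48 mm either side of its middle along its x. Origin: centre of its underside. One hole holds the pin, the other the nut driver.
- driver: nut driver standing in the block's other hole, shorter than the pin (112 mm), with a round black waisted handle 28 mm thick; to be left alone. Origin: its lower end.
- heatsink: finned aluminium heat sink, 100 x 70 x 40 mm, loose on the bench; leave alone. Origin: centre of its underside.
- mug: white mug, 80 mm wide, 90 mm high, loose on the bench; leave alone. Origin: centre of its underside.
- spool: white spool, 90 mm wide, 50 mm high, loose on the bench; leave alone. Origin: centre of its underside.
Not all that is in view belongs to the job. Leave any blue or green look-alike of the pin alone.

How it is judged (in metres and radians):
On the way, in this order (a step that is already met when the one before it is completed fails the run):
1. the drawer is pulled open, at least 125 of its 140 mm (value of joint drawer above 0.125 m), for 0.1 s.
2. the pin is lifted out of the block by the gripper (z of pin_tip in the frame of block above 0.055 m and contact force between the fingers and pin above 0.5 N), for 0.1 s.
3. the pin, held, rests with its tip on the hidden surface beside the notch, through the slot (z of pin_tip in the frame of slot_mid between -0.03 and -0.021 m and y of pin_tip in the frame of slot_mid between -0.065 and 0.065 m and x of pin_tip in the frame of slot_mid between -0.02 and 0.02 m and contact force between pin and instrument above 0.3 N and contact force between the fingers and pin above 0.5 N), for 0.1 s.
4. the tip, still held, has dropped at least 8 mm into the notch (z of pin_tip in the frame of slot_mid below -0.033 m and y of pin_tip in the frame of slot_mid between -0.065 and 0.065 m and x of pin_tip in the frame of slot_mid between -0.02 and 0.02 m and contact force between the fingers and pin above 0.5 N), for 0.1 s.
At the end, for the whole second after the job is handed in: The drawer is still at least 115 mm out; the pin stands released and at rest in the hidden notch, its tip more than 40 mm below the deck's top within the slot, leaning less than 20 degrees (value of joint drawer above 0.115 m and z of pin_tip in the frame of slot_mid below -0.04 m and y of pin_tip in the frame of slot_mid between -0.065 and 0.065 m and x of pin_tip in the frame of slot_mid between -0.02 and 0.02 m and angle between pin's own z axis and vertical below 0.35 rad and linear speed of pin below 0.02 m/s and contact force between the fingers and pin below 0.1 N); the robot touches nothing.
It fails at once if the pin is pressed or rammed against the instrument with more than 45 N (contact force between pin and instrument above 45 N).
It fails at once if the nut driver, heat sink, mug or spool is moved by more than 30 mm (distance of any of driver, heatsink, mug, spool from where it was at the start of the episode above 0.03 m).
It also fails if it takes over 70 s, if anything falls off the work surface, if the arm or the gripper's body presses on something with over 40 N, if the wrist force passes 120 N, or if a joint passes its speed limit or range.

### The arm

A 6-joint arm with a two-finger parallel gripper is mounted at the origin on the work surface. World frame = base frame: x ahead of the robot, y to its left, z up, the work surface at z = 0. Lengths are in mm, angles in rad, forces in N, time in s.
With the tool pointing down it reaches from about 350 to 775 mm from the base axis. Payload 7.3 kg.
Tool frame: the origin (TCP) lies at the very end of the fingers, on their centre line; the grasp point (between the pads) lies 19 mm behind it; z points along the fingers, y is the line along which they close (so a half turn about z gives the same grasp; the last joint's range is limited). The gripper opens to 92 mm and grips with 3 to 60 N. Pads are 19 mm wide; open, the fingers measure 130 mm over their backs; the gripper's body (75 mm by 190 mm) begins 47 mm behind the grasp point.
Start: joints at [-1.477, 0.342, 1.524, -0, 1.275, -0.146], TCP at [124.713, -509.992, 226.741] pointing down, gripper open.
Joint ranges: [-2.53, 2.53], [-0.77, 2.02], [0.04, 2.7], [-1, 4.14], [0.28, 2.66], [-3.11, 3.11]. Speed limits (rad/s): [2.57, 2.57, 3.14, 3.14, 3.14, 3.14].

### API

Orientations are given as [roll, pitch, yaw] about the fixed x, y, z axes, in that order (R = Rz(yaw) Ry(pitch) Rx(roll)).
In Python, from plant import bot gives the robot as it stands.
- The arm moves only by the tool apply_moves, never from a script. Its argument "motion" is text: rows parted by semicolons, each of 4 numbers parted by spaces: the shift along the tool's x, y, z in m, then the turn about the tool's z in degrees. A call has 1 to 8 rows; each row shifts and turns the commanded pose from where the row before left it, along the tool's axes as they then stand; what a row does not reach is not made up. A row lasts 1/8 s, in which the tool goes at most 62.5 mm and 10.7 degrees, less where a joint would pass 70% of its speed; a pose out of reach is approached as far as the arm can. A call with a gripper value outside its range is refused whole. "fingers" is the opening, from -1 (shut) to 1 (fully open), set as the call begins (left out, the last holds). The fingers move at their own pace and stop on an object; the grip force is fixed at half the most. Time passes only in rows, so rows that do not move let the fingers close. It gives the time, the measured TCP pose, the force, the opening and the grip force at its end, in the units of the state.
- bot.get_obs(): the state, without advancing time (a new reading comes with each control period).
- bot.capture(name): name is "scene" or "top" or "wrist"; returns a dict with "img" (420x560x3 uint8, blue, green, red), "range_z" (420x560 float32, mm along the optical axis (not along the pixel's ray), 0 where there is no reading), "fx", "fy", "cx", "cy" (pixels), "world_from_camera" (4x4, takes a point from camera to world coordinates); the wrist camera has in their place "mount" (4x4, takes a point from camera to tool coordinates, whose origin is the TCP and whose axes are the flange's). Camera axes: x right, y down, z forward; pixel columns grow to the right and rows downward; lengths in mm; the calibration is good to about 2 mm. A picture is of the moment at which its call begins: read the wrist's pose just before it.
- bot.close_job(): hands the job in; it is judged then, once.
Trained networks look in a picture, given as the dict that the camera call returned (one of the last four; its "shot" number tells which), for a name from the list of things; names that differ only in an ending like _2 or _b are one class to them, and where a whole thing is asked for, a point or a joint stands for the part that bears it (a point fixed in the world has none). Each returns a list of dicts, best first, with "p" (0 to 1); they miss things now and then, are a little off and sometimes report something else, mostly with a low value. They report only what shows in the picture. A call takes as long as a camera call. They do not tell look-alikes from the thing itself.
- bot.cut_out(picture, thing): "pixels" (420x560 bool, what is visible of it) and "point" ([column, row] in pixels, amid what is visible of it).
The state is a dict: "time": time; "joint_positions": joint angles; "dq": joint speeds; "tau": joint torques, N m; "tool_pos": TCP position; "tcp_rot": TCP orientation; "contact_force": force on the tool from outside, world axes, zero at the start; "moment": the same for the moment, N m; "grip_width": finger opening in mm; "finger_force": force on a finger pad.
Only numpy, scipy, OpenCV 4.12 (cv2) and the standard library are available. Lean on these libraries where they do the work, as an engineer would, in place of code of your own. Each camera call takes 0.05 s, during which the arm holds its last target. There are 200 camera calls.

## Working session

There is one attempt and no reset: what is moved stays moved. The work goes in short steps, Python scripts to look and compute and a tool call to move; the robot and the scene stay as the last step left them, time stands still between calls to the robot, and variables do not carry over. Pictures are saved under pics/ and viewed, at most 10 in all, crops included, and the job is handed in when it is done.

Besides the shell and the picture viewer there is one more tool, called after ">>>" as name(argument=value, ...), one argument or row to a line, values as JSON. apply_moves: Moves the arm, as the interface text tells. Its arguments: {"type":"object","properties":{"motion":{"type":"string"},"fingers":{"type":"number"}},"required":["motion"]}

```bash
mkdir -p pics
cat > h.py <<'E'
import numpy as np, cv2
from plant import bot
from scipy.spatial.transform import Rotation as R
def cloud(c,T):
    z=c["range_z"]; v,u=np.mgrid[0:z.shape[0],0:z.shape[1]]
    P=np.stack([(u-c["cx"])/c["fx"]*z,(v-c["cy"])/c["fy"]*z,z],-1)
    W=P@T[:3,:3].T+T[:3,3]; W[z<=0]=np.nan
    return W
def toolT():
    o=bot.get_obs(); T=np.eye(4); T[:3,:3]=R.from_euler('xyz',o["tcp_rot"]).as_matrix(); T[:3,3]=o["tool_pos"]; return T
def shot(n):
    T0=toolT() if n=="wrist" else None
    c=bot.capture(n); T=T0@np.array(c["mount"]) if n=="wrist" else np.array(c["world_from_camera"])
    return c,T,cloud(c,T)
E
python3 - <<'E'
from h import *
print(bot.get_obs())
a=[]
for n in("scene","top"):
    c,T,W=shot(n); cv2.imwrite(f"pics/{n}0.png",c["img"]); print(n,T[:3,3])
    for t in("instrument","drawer","drawer_handle","slot_mid","pin","block","driver","heatsink","mug","spool"):
        try:
            for d in bot.cut_out(c,t)[:3]:
                m=d["pixels"]; print(t,round(d["p"],2),np.round(d["point"]),m.sum(),np.round(np.nanmedian(W[m],0)),"zmax",np.round(np.nanpercentile(W[m][:,2],98)))
        except Exception as e: print(t,e)
E
```

```text
{'time': 0.0, 'joint_positions': array([-1.47701378e+00,  3.42765170e-01,  1.52499736e+00, -1.53018554e-05,
        1.27541403e+00, -1.45980086e-01]), 'dq': array([-0.00064402, -0.00010233,  0.00154183, -0.00016575,  0.00209526,
       -0.00064257]), 'tau': array([ 2.40490772e-03, -4.31228650e+01, -2.44224858e+01,  7.18606822e-02,
        5.59013046e-02, -1.27049298e-04]), 'tool_pos': array([ 124.66181847, -509.5691062 ,  226.02980278]), 'tcp_rot': array([-3.14002347e+00, -2.15921072e-04,  2.39766926e-01]), 'contact_force': array([ 0.36613957,  0.42557903, -0.14117045]), 'moment': array([0.02598732, 0.01529287, 0.01861349]), 'finger_force': 0.0, 'grip_width': 91.85978706222016}
scene [1408.1909261  434.6964103  871.3168844]
instrument 0.66 [246. 241.] 11975 [788. -62. 100.] zmax 104.0
instrument 0.44 [171. 186.] 706 [ 644. -442.   44.] zmax 53.0
drawer 0.69 [282. 203.] 1042 [612. -79.  90.] zmax 101.0
drawer_handle 0.87 [279. 202.] 899 [613. -79.  91.] zmax 100.0
drawer_handle 0.54 [230. 172.] 582 [ 471. -348.   33.] zmax 43.0
slot_mid 0.96 [280. 204.] 804 [613. -75.  92.] zmax 98.0

[... 861 characters left out ...]
3.] 1243 [613. -99.  82.] zmax 99.0
drawer_handle 0.68 [174. 228.] 66 [538. 275. 148.] zmax 155.0
slot_mid 0.84 [298. 202.] 1393 [611. -95.  82.] zmax 99.0
pin 0.63 [175. 227.] 94 [538. 277. 146.] zmax 155.0
pin 0.6 [138. 251.] 117 [469. 393. 128.] zmax 143.0
pin 0.55 [216. 253.] 92 [448. 160. 138.] zmax 145.0
block 0.76 [178. 243.] 928 [489. 285.  50.] zmax 57.0
driver 0.63 [170. 255.] 49 [446. 297. 115.] zmax 124.0
heatsink 0.62 [375. 252.] 719 [ 455. -357.   31.] zmax 43.0
mug 0.67 [167. 182.] 641 [703. 330.  37.] zmax 92.0
mug 0.63 [294. 203.] 1224 [612. -99.  83.] zmax 99.0
spool 0.92 [401. 193.] 630 [ 629. -453.   48.] zmax 55.0
spool 0.55 [296. 201.] 1143 [ 613. -101.   83.] zmax 99.0
```

Run:
```python
import cv2,numpy as np
a=cv2.imread("pics/top0.png")[130:300,100:450]; b=cv2.imread("pics/scene0.png")[150:320,330:500]
a=cv2.resize(a,None,fx=2.2,fy=2.2,interpolation=2)[:300*2]; cv2.imwrite("pics/t1.png",a)
cv2.imwrite("pics/s1.png",cv2.resize(b,None,fx=3.5,fy=3.5,interpolation=2))
```

```text
(no output)
```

View pics/t1.png

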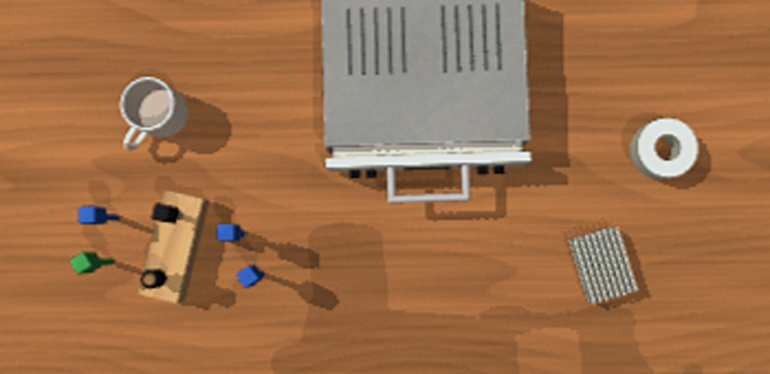

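View pics/s1.png

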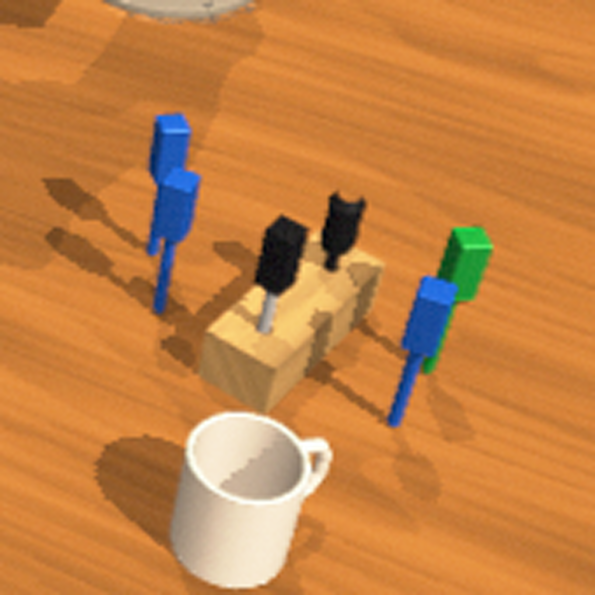

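The pin is the black square handle on a steel shaft in the block: top image (175,227), scene image (411,224). The black waisted tool at top (170,255) is the nut driver. The other four, three blue and one green, are look-alikes.

Run:
```python
from h import *
c,T,W=shot("top")
z=W[...,2];x=W[...,0];y=W[...,1]
roof=(z>96)&(z<105)&(x>620)&(y>-300)&(y<150)
r=cv2.minAreaRect(W[roof][:,:2].astype(np.float32)); print("roof",r)
p=W[roof]; fr=[]
for yy in np.arange(-190,20,6):
    s=p[abs(p[:,1]-yy)<3]; 
    if len(s): fr.append((yy,np.nanmin(s[:,0])))
print("front edge slope",np.polyfit(*np.array(fr).T,1))
bar=(z>68)&(z<92)&(x>500)&(x<595)&(y>-220)&(y<80)
print(bar.sum()); b=W[bar]; print(b.min(0),b.max(0),np.median(b,0))
r=cv2.minAreaRect(b[:,:2].astype(np.float32)); print("bar",r, cv2.boxPoints(r))
blk=(z>42)&(z<58)&(x>380)&(x<600)&(y>200)&(y<360)
print("block",cv2.minAreaRect(W[blk][:,:2].astype(np.float32)))
pin=(z>130)&(x>480)&(x<600)&(y>240)&(y<310); q=W[pin]; print("pin",pin.sum(),q.min(0),q.max(0),np.median(q,0),cv2.minAreaRect(q[:,:2].astype(np.float32)))
```

```text
roof ((749.9920654296875, -91.76387023925781), (263.1036376953125, 300.45068359375), 0.7902560234069824)
front edge slope [-1.10456319e-02  6.35858394e+02]
197
[ 552.11147067 -153.03626203   74.59753136] [593.78161828 -35.8170458   90.37483678] [559.4531398  -94.14001055  83.14755515]
bar ((572.3904418945312, -94.39175415039062), (41.178123474121094, 117.75630950927734), 0.9342270493507385) [[ 550.8442    -35.857124]
 [ 552.7641   -153.59778 ]
 [ 593.9367   -152.92639 ]
 [ 592.0168    -35.18573 ]]
block ((491.0001220703125, 293.5761413574219), (61.676483154296875, 160.3501739501953), 76.2173080444336)
pin 71 [525.93040893 268.84414031 130.81093193] [550.65656751 295.96436214 156.84863885] [538.07866002 279.38790578 150.01571998] ((538.3649291992188, 282.3863525390625), (24.36435890197754, 23.045360565185547), 75.56436920166016)
```

>>> apply_moves(
  motion="0.043 -0.025 0 0;0.043 -0.025 0 0;0.043 -0.025 0 0;0.043 -0.025 0 0;0.043 -0.025 0 0;0.043 -0.025 0 0;0.043 -0.025 0 0;0.043 -0.025 0 0",
  fingers=1,
)

```text
time: 2.15
tool_pos: [412.5, -232.8, 226.9]
tcp_rot: [3.141, -0.0, 0.24]
contact_force: [1.3, -0.7, -0.5]
grip_width: 92.3
finger_force: 0.0
```

>>> apply_moves(
  motion="0 0 0 -10;0 0 0 -10;0 0 0 -10;0 0 0 -10;0 0 0 -10;0 0 0 -10;0 0 0 -10;0 0 0 -7",
)

```text
time: 3.15
tool_pos: [411.4, -234.0, 226.8]
tcp_rot: [3.142, 0.0, 1.588]
contact_force: [1.6, 0.5, 0.1]
grip_width: 91.9
finger_force: 0.0
```

```bash
cat >> h.py <<'E'
def go(x,y,z,yaw):
    "tool-frame shift in mm (current axes) and turn in deg to the target; tool kept pointing down"
    T=toolT(); d=T[:3,:3].T@(np.array([x,y,z])-T[:3,3])
    cy=np.degrees(np.arctan2(T[1,0],T[0,0])); t=-((yaw-cy+180)%360-180)
    print("at",np.round(T[:3,3],1),"yaw",round(cy,2),"tilt",np.round(np.degrees(np.arccos(-T[2,2])),2),"shift",np.round(d,1),"turn",round(t,2))
E
python3 -c "
from h import *
go(558,-94.5,200,90.8)"
```

```text
at [ 411.4 -234.   226.8] yaw 91.0 tilt 0.01 shift [136.9 149.1  26.7] turn 0.2
```

>>> apply_moves(
  motion="0.034 0.037 0 0;0.034 0.037 0 0;0.034 0.037 0 0;0.034 0.038 0 0;0 0 0 0",
)

```text
time: 3.78
tool_pos: [560.3, -93.6, 226.1]
tcp_rot: [3.141, -0.001, 1.588]
contact_force: [-0.2, -0.2, -0.3]
grip_width: 91.8
finger_force: 0.0
```

Run:
```python
from h import *
c,T,W=shot("wrist"); cv2.imwrite("pics/w1.png",c["img"])
z=W[...,2];x=W[...,0];y=W[...,1]
bar=(z>72)&(z<90)&(x>530)&(x<575)&(y>-220)&(y<80)
b=W[bar]; print(len(b))
if len(b): print(b.min(0),b.max(0),np.median(b,0),cv2.minAreaRect(b[:,:2].astype(np.float32)))
for yy in range(-140,-40,15):
    s=b[abs(b[:,1]-yy)<4]; print(yy,s[:,0].min() if len(s) else 0,s[:,0].max() if len(s) else 0,np.median(s[:,2]) if len(s) else 0)
go(558,-94.5,66,90.8)
```

```text
1693
[ 549.36348313 -155.84466424   77.46338124] [574.68735815 -35.46266442  86.02198224] [557.51721068 -87.46332376  83.32168014] ((562.3656616210938, -95.66268920898438), (25.198211669921875, 120.29183959960938), 0.42737287282943726)
-140 551.1800550776798 561.7735049884626 83.53602886616557
-125 551.0797203979411 562.464962371901 83.47889349829578
-110 550.9519014952886 562.2821050606395 83.42327771243234
-95 550.828788806098 562.0267660214056 83.10461901860333
-80 550.7043312785163 561.7457177855982 83.21689460774999
-65 549.5150822737461 561.4526137556647 83.2094032881198
-50 549.4476397972544 574.6008088172301 82.77243274518798
at [559.1 -94.9 226.2] yaw 90.89 tilt 0.04 shift [  0.4  -1.  160.2] turn 0.09
```

View pics/w1.png

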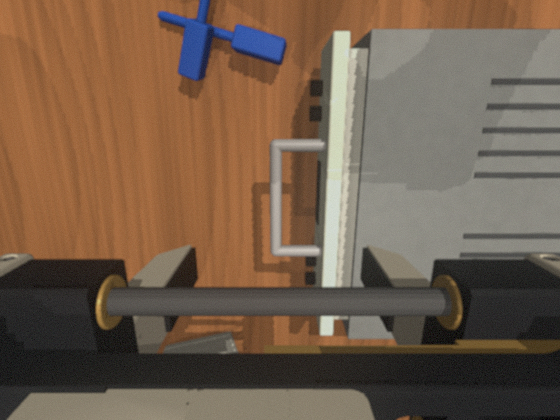

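The handle bar is at (275,195) in the wrist view, which gives an axis at x≈556.5, y≈-95.7 and a top at z≈84, as specified. Next I narrow the fingers and go down.

>>> apply_moves(
  motion="0 -0.003 0.02 0;0 0 0.03 0;0 0 0.03 0;0 0 0.03 0;0 0 0.03 0;0 0 0.024 0;0 0 0 0",
  fingers=-0.26,
)

```text
time: 4.7
tool_pos: [553.8, -96.7, 61.3]
tcp_rot: [-3.138, -0.001, 1.582]
contact_force: [0.3, -0.8, 0.4]
grip_width: 34.3
finger_force: 0.0
```

>>> apply_moves(
  motion="0 0 0 0;0 0 0 0;0 0 0 0;0 0 0 0",
  fingers=-1,
)

```text
time: 5.2
tool_pos: [556.4, -96.5, 63.9]
tcp_rot: [3.139, 0.001, 1.584]
contact_force: [0.5, -0.1, 5.8]
grip_width: 10.8
finger_force: 30.0
```

>>> apply_moves(
  motion="0 -0.008 0 0;0 -0.014 0 0;0 -0.016 0 0;0 -0.016 0 0;0 -0.016 0 0;0 -0.016 0 0;0 -0.012 0 0;0 -0.008 0 0",
)

```text
time: 6.2
tool_pos: [450.6, -98.2, 63.8]
tcp_rot: [3.137, 0.002, 1.584]
contact_force: [4.2, -1.3, 6.2]
grip_width: 10.7
finger_force: 30.0
```

>>> apply_moves(
  motion="0 -0.003 0 0;0 -0.003 0 0;0 -0.003 0 0;0 -0.003 0 0",
)

```text
time: 6.7
tool_pos: [439.0, -98.5, 63.8]
tcp_rot: [3.137, 0.002, 1.584]
contact_force: [3.5, -1.8, 7.5]
grip_width: 10.9
finger_force: 30.0
```

>>> apply_moves(
  motion="0 -0.003 0 0;0 -0.003 0 0;0 -0.003 0 0;0 -0.003 0 0;0 0 0 0",
)

```text
time: 7.32
tool_pos: [432.4, -98.7, 63.9]
tcp_rot: [3.126, 0.003, 1.582]
contact_force: [24.4, 6.3, -10.5]
grip_width: 10.8
finger_force: 30.0
```

>>> apply_moves(
  motion="0 0.004 0 0;0 0 0 0;0 0 0 0;0 0 0 0",
  fingers=-0.26,
)

```text
time: 7.82
tool_pos: [429.0, -97.7, 62.6]
tcp_rot: [-3.141, -0.0, 1.584]
contact_force: [0.0, -0.5, -0.1]
grip_width: 33.7
finger_force: 0.0
```

>>> apply_moves(
  motion="0 0 -0.02 0;0 0 -0.04 0;0 0 -0.04 0;0 0 -0.04 0;0 0.02 -0.04 0;0 0.02 0 0;0 0 0 0",
  fingers=1,
)

```text
time: 8.7
tool_pos: [469.9, -97.2, 242.6]
tcp_rot: [-3.141, 0.0, 1.584]
contact_force: [-0.7, -0.1, 0.0]
grip_width: 91.8
finger_force: 0.0
```

Run:
```python
from h import *
c,T,W=shot("wrist"); cv2.imwrite("pics/w2.png",c["img"])
z=W[...,2];x=W[...,0];y=W[...,1]
b=W[(z>79)&(z<88)&(x>410)&(x<442)&(y>-150)&(y<-45)]
print("bar",len(b),b.min(0) if len(b) else 0,b.max(0) if len(b) else 0)
for t in("slot_mid","drawer"):
    for d in bot.cut_out(c,t)[:3]: print(t,d["p"],d["point"],d["pixels"].sum(),np.nanmedian(W[d["pixels"]],0))
c2,T2,W2=shot("top"); cv2.imwrite("pics/top2.png",c2["img"])
g=cv2.cvtColor(c2["img"],cv2.COLOR_BGR2GRAY)
z=W2[...,2];x=W2[...,0];y=W2[...,1]
m=(x>500)&(x<620)&(y>-250)&(y<60)&(z>60)&(z<92)
dark=m&(g<60); print(m.sum(),dark.sum(), np.nanmedian(W2[dark],0) if dark.any() else 0)
go(548,-95,200,90.8)
```

```text
bar 1119 [ 424.77644482 -149.9923472    79.00539893] [441.75697123 -45.49671664  86.79677899]
slot_mid 0.78 [356.7, 153.4] 38893 [548.31856516 -55.96099551  80.42441957]
drawer 0.63 [354.5, 157.1] 39118 [548.22467523 -56.39592079  80.42474033]
2234 8 [ 542.53531461 -150.66800609   78.68882658]
at [468.6 -97.1 242.1] yaw 90.73 tilt 0.11 shift [ 1.1 79.5 41.9] turn -0.07
```

View pics/w2.png

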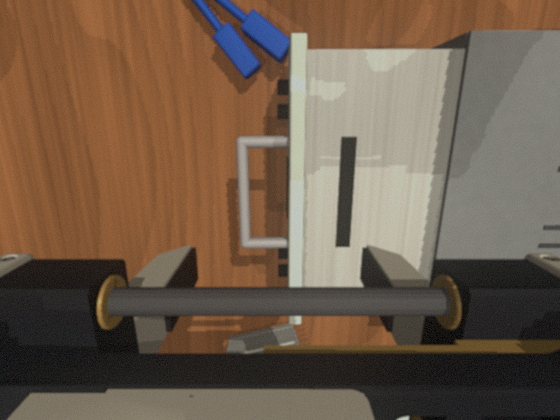

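The drawer is open. The dark slot spans columns 337–356 and rows 137–247 in the wrist view. I measure it next.

Run:
```python
from h import *
c,T,W=shot("wrist")
g=cv2.cvtColor(c["img"],cv2.COLOR_BGR2GRAY)
m=np.zeros(g.shape,np.uint8); m[125:258,325:370]=(g[125:258,325:370]<70)
n,l,s,ce=cv2.connectedComponentsWithStats(m); i=1+np.argmax(s[1:,4]); m=l==i
# intersect rays with z=80
v,u=np.nonzero(m); d=np.stack([(u-c["cx"])/c["fx"],(v-c["cy"])/c["fy"],np.ones(len(u))],-1)@T[:3,:3].T
P=T[:3,3]+d*((80-T[2,3])/d[:,2])[:,None]
print(s[i],"slot",cv2.minAreaRect(P[:,:2].astype(np.float32)),P.mean(0), "depth",np.nanmedian(W[m],0))
deck=W[100:250,380:420].reshape(-1,3); print(np.nanmedian(deck,0))
```

```text
[ 338  138   19  108 1334] slot ((539.6036987304688, -96.41004180908203), (13.273028373718262, 116.0403060913086), 0.8431873917579651) [539.65812023 -93.23721469  80.        ] depth [539.7320166  -91.8775182   79.79131212]
[592.48094975 -74.81582305  80.33541971]
```

>>> apply_moves(
  motion="0.048 0 -0.01 0;0.048 0 -0.01 0;0.048 0 -0.01 0;0.048 0 0 0;0.048 0 0 0;0.048 0 0 0;0.048 0 0 0;0.048 0 0 0",
)

```text
time: 9.95
tool_pos: [464.1, 287.9, 272.5]
tcp_rot: [-3.141, 0.0, 1.584]
contact_force: [0.2, 0.3, 0.9]
grip_width: 91.7
finger_force: 0.0
```

>>> apply_moves(
  motion="0 0 0 10.5;0 0 0 10.5;0 0 0 10.5;0 0 0 10.5;0 0 0 10.5;0 0 0 10.5;0 0 0 10.5;0 0 0 10.5",
)

```text
time: 10.95
tool_pos: [464.3, 286.3, 272.4]
tcp_rot: [3.141, 0.001, 0.111]
contact_force: [0.2, 0.4, -0.1]
grip_width: 92.2
finger_force: 0.0
```

>>> apply_moves(
  motion="0 0 0 10.5;0 0 0 10.2;0 0 0 0",
)

```text
time: 11.32
tool_pos: [464.3, 286.4, 272.5]
tcp_rot: [3.141, 0.001, -0.242]
contact_force: [-0.1, 0.4, -0.8]
grip_width: 91.6
finger_force: 0.0
```

Run:
```python
from h import *
c,T,W=shot("wrist"); cv2.imwrite("pics/w3.png",c["img"])
for d in bot.cut_out(c,"pin")[:5]: print(d["p"],d["point"],d["pixels"].sum(),np.nanmedian(W[d["pixels"]],0),np.nanpercentile(W[d["pixels"]][:,2],95))
z=W[...,2];x=W[...,0];y=W[...,1]
q=W[(z>143)&(z<156)&(x>500)&(x<580)&(y>250)&(y<315)]
print(len(q)); 
if len(q): print("pin top",cv2.minAreaRect(q[:,:2].astype(np.float32)),np.median(q,0))
go(538,281,270,-14.2)
```

```text
0.98 [437.8, 150.6] 1551 [446.83165878  76.3022545   23.62436079] 28.510720019810133
0.73 [448.3, 176.5] 1563 [414.69411493  63.81367884  21.05223653] 25.374409169158746
0.7 [160.2, 51.3] 1717 [647.24744616 391.01929696  24.54684098] 28.47936246026196
0.62 [195.3, 104.0] 1565 [579.70805428 363.02044363  23.44488399] 25.925232763683752
0.56 [266.1, 130.5] 789 [532.88582151 281.45239845 149.73984777] 151.11121680759825
746
pin top ((531.9570922851562, 282.0720520019531), (23.7061710357666, 23.10961151123047), 76.05435943603516) [532.31973107 281.74771238 149.81190648]
at [464.5 286.5 272.6] yaw -13.76 tilt 0.02 shift [ 72.7 -12.1   2.6] turn 0.44
```

View pics/w3.png

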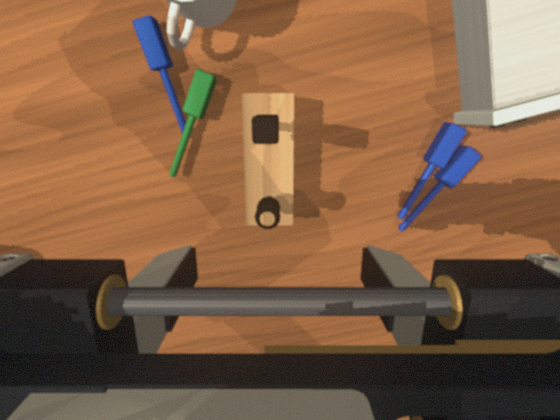

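The black square at (265,129) in the block is the pin (top z=150, 24 mm square). The round tool at (267,212) is the driver, and the blue and green ones lie away from the path. The pin is at (532.3, 281.8).

```bash
python3 -c "
from h import *
go(532.3,281.8,104,-13.9)"
```

```text
at [464.5 286.5 272.6] yaw -13.76 tilt 0.02 shift [ 67.  -11.6 168.6] turn 0.14
```

>>> apply_moves(
  motion="0.033 -0.006 0 0;0.034 -0.006 0 0;0 0 0.03 0;0 0 0.04 0;0 0 0 0",
)

```text
time: 12.05
tool_pos: [530.8, 281.4, 199.6]
tcp_rot: [3.137, 0.006, -0.242]
contact_force: [0.4, -0.2, 0.6]
grip_width: 91.5
finger_force: 0.0
```

```bash
python3 -c "
from h import *
go(532.3,281.8,104,-13.9)"
```

```text
at [530.8 281.4 199.6] yaw -13.84 tilt 0.42 shift [ 1.9 -1.2 95.6] turn 0.06
```

>>> apply_moves(
  motion="0 0 0.03 0;0 0 0.035 0;0 0 0.03 0;0 0 0 0;0 0 0 0",
)

```text
time: 12.68
tool_pos: [533.9, 282.7, 110.0]
tcp_rot: [-3.14, -0.003, -0.243]
contact_force: [0.6, 0.0, 0.0]
grip_width: 91.9
finger_force: 0.0
```

>>> apply_moves(
  motion="0 0 0 0;0 0 0 0;0 0 0 0;0 0 0 0;0 0 0 0",
  fingers=-1,
)

```text
time: 13.3
tool_pos: [532.5, 282.2, 107.7]
tcp_rot: [3.141, 0.0, -0.244]
contact_force: [-0.3, -0.5, 0.4]
grip_width: 46.2
finger_force: 0.0
```

>>> apply_moves(
  motion="0 0 0 0;0 0 0 0;0 0 0 0;0 0 0 0;0 0 0 0",
)

```text
time: 13.92
tool_pos: [532.6, 282.2, 107.6]
tcp_rot: [3.142, -0.0, -0.244]
contact_force: [0.1, 0.9, -1.3]
grip_width: 23.6
finger_force: 30.0
```

>>> apply_moves(
  motion="0 0 -0.01 0;0 0 -0.02 0;0 0 -0.02 0;0 0 -0.03 0;0 0 -0.03 0;0 0 -0.02 0;0 0 0 0",
)

```text
time: 14.8
tool_pos: [533.1, 282.5, 239.8]
tcp_rot: [-3.14, -0.003, -0.244]
contact_force: [0.6, 1.0, -0.3]
grip_width: 24.2
finger_force: 30.0
```

```bash
python3 -c "
from h import *
print(bot.get_obs()['grip_width'])
go(539.6,-96.2,240,0.8)"
```

```text
24.16663097591413
at [533.1 282.5 239.8] yaw -13.96 tilt 0.21 shift [ 97.6 365.9  -0.6] turn -14.76
```

>>> apply_moves(
  motion="0 0 0 -7.5;0 0 0 -7.3;0.003 0.045 0 0;0.003 0.055 0 0;0.001 0.055 0 0;0 0.055 0 0;0 0.055 0 0;0 0.035 0 0",
)

```text
time: 15.8
tool_pos: [543.1, -20.0, 236.6]
tcp_rot: [3.142, 0.002, 0.013]
contact_force: [-0.0, 0.7, -2.1]
grip_width: 23.9
finger_force: 30.0
```

>>> apply_moves(
  motion="0 0.028 0 0;0 0 0 0;0 0 0 0",
)

```text
time: 16.18
tool_pos: [544.0, -45.0, 237.1]
tcp_rot: [-3.141, 0.001, 0.015]
contact_force: [-0.2, 0.3, -1.4]
grip_width: 24.1
finger_force: 30.0
```

Run:
```python
from h import *
go(538.9,-46.2,190,0.8)
c,T,W=shot("scene"); cv2.imwrite("pics/s4.png",cv2.resize(c["img"][110:300,190:420],None,fx=3,fy=3,interpolation=2))
for d in bot.cut_out(c,"pin")[:4]: 
    m=d["pixels"];print(d["p"],d["point"],m.sum(),np.nanmedian(W[m],0))
    if abs(np.nanmedian(W[m],0)[1]+46)<40:
        q=W[m]; s=q[(q[:,2]<215)&(q[:,2]>100)]; print("zmin",np.nanmin(s[:,2]))
        for a in range(140,220,10):
            k=s[abs(s[:,2]-a)<5]; print(a,len(k),np.median(k,0) if len(k) else 0)
```

```text
at [544.  -45.  237.1] yaw 0.84 tilt 0.09 shift [-5.   1.2 47.1] turn 0.04
0.77 [438.5, 296.2] 337 [652.04481443 395.9052375   24.64529548]
0.63 [348.8, 206.8] 256 [448.74964259  79.72666382  16.77571673]
0.62 [298.2, 151.7] 293 [552.92187168 -41.94378515 245.27551166]
zmin 149.87154892893057
140 0 0
150 5 [551.4955803  -40.91281627 152.01450348]
160 10 [551.98529187 -42.47007363 160.64098321]
170 12 [550.74334014 -40.18238598 170.50686024]
180 12 [550.78103748 -39.606082   180.1015823 ]
190 11 [550.01825068 -42.28235911 190.12088984]
200 14 [548.15281358 -41.69502164 200.23439831]
210 10 [549.20667379 -42.29923155 209.6367781 ]
0.55 [349.8, 201.3] 174 [411.39082745  70.34260207  20.82200476]
```

View pics/s4.png

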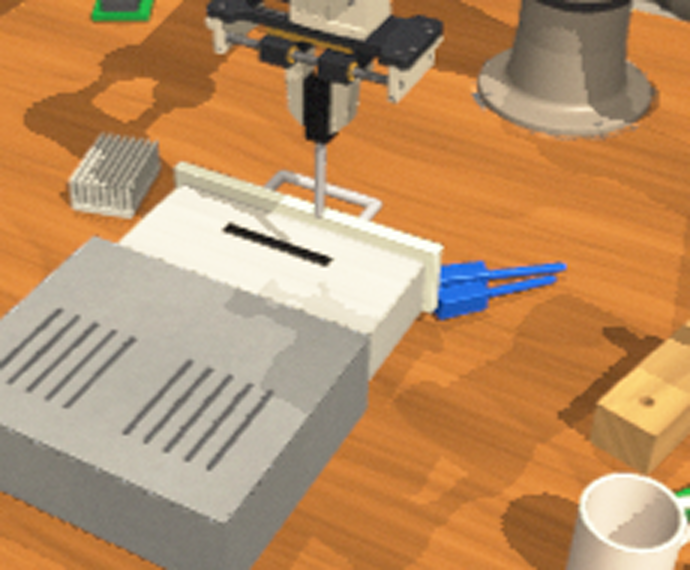

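The pin hangs upright in the gripper, its tip near (320,215) in the crop, and the slot is at (278,245). I lower it to just above the deck, then compare pin and slot in one picture.

>>> apply_moves(
  motion="-0.005 0.001 0 0;0 0 0.02 0;0 0 0.023 0;0 0 0 0;0 0 0 0",
)

```text
time: 16.9
tool_pos: [539.7, -46.5, 195.6]
tcp_rot: [3.141, -0.001, 0.015]
contact_force: [0.1, -0.6, -0.8]
grip_width: 23.9
finger_force: 30.0
```

Run:
```python
from h import *
go(538.9,-46.2,182,0.8)
c,T,W=shot("scene"); cv2.imwrite("pics/s5.png",cv2.resize(c["img"][150:220,240:320],None,fx=8,fy=8,interpolation=2))
def ray(u,v,z):
    d=np.stack([(u-c["cx"])/c["fx"],(v-c["cy"])/c["fy"],np.ones(len(u))],-1)@T[:3,:3].T
    return T[:3,3]+d*((z-T[2,3])/d[:,2])[:,None]
z=W[...,2];x=W[...,0];y=W[...,1]
g=cv2.cvtColor(c["img"],cv2.COLOR_BGR2GRAY)
m=((g<70)&(abs(z-80)<4)&(x>520)&(x<560)&(y>-165)&(y<-25)).astype(np.uint8)
v,u=np.nonzero(m); P=ray(u,v,80); print(len(u),"slot",cv2.minAreaRect(P[:,:2].astype(np.float32)))
s=W[(z>95)&(z<170)&(x>525)&(x<570)&(y>-70)&(y<-20)]
print("zmin",s[:,2].min())
vv,uu=np.nonzero((z>95)&(z<170)&(x>525)&(x<570)&(y>-70)&(y<-20))
for a in range(95,165,10):
    k=s[abs(s[:,2]-a)<5]; print(a,len(k),np.round(np.median(k,0),1) if len(k) else 0)
```

```text
at [539.7 -46.5 195.6] yaw 0.87 tilt 0.07 shift [-0.9 -0.4 13.6] turn 0.07
75 slot ((536.970703125, -96.78811645507812), (9.699869155883789, 111.67200469970703), 0.7141992449760437)
zmin 104.73647042515063
95 0 0
105 7 [548.7 -43.4 106.3]
115 9 [547.5 -42.8 114.3]
125 13 [546.3 -43.  125.1]
135 11 [545.8 -42.2 134.8]
145 13 [544.7 -43.5 144.4]
155 10 [545.4 -41.8 154.2]
```

View pics/s5.png

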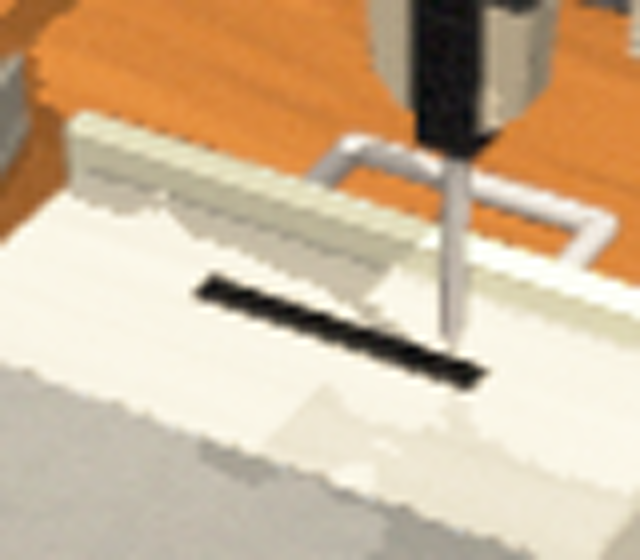

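Run:
```python
from h import *
c,T,W=shot("wrist"); M=np.array(c["mount"]); print(np.round(M,2),c["fx"],c["cx"],c["cy"])
for z in(30,60,98,115):
    p=np.linalg.inv(M)@[0,0,z,1]; print(z,p[0]/p[2]*c["fx"]+c["cx"],p[1]/p[2]*c["fy"]+c["cy"])
cv2.imwrite("pics/w5.png",c["img"])
c,T,W=shot("scene"); g=c["img"].astype(int)
print(c["fx"])
for v in range(170,198):
    print(v,g[v,288:306].sum(1)//3)
iT=np.linalg.inv(T)
for off in(0,4,8):
  for z in(150,125,98):
    p=iT@[539.7+off*(181-z)/83,-46.5,z,1]; print(off,z,p[0]/p[2]*c["fx"]+c["cx"],p[1]/p[2]*c["fy"]+c["cy"])
```

```text
[[-0.0000e+00 -9.6000e-01 -2.9000e-01  7.6920e+01]
 [ 1.0000e+00 -0.0000e+00  0.0000e+00 -1.3000e-01]
 [-0.0000e+00 -2.9000e-01  9.6000e-01 -1.5832e+02]
 [ 0.0000e+00  0.0000e+00  0.0000e+00  1.0000e+00]] 311.19560191982106 278.71192117826865 210.79916964541073
30 278.62142754026246 240.97902461842585
60 278.58427269922953 225.63952969183438
98 278.54866530819135 210.93890444366886
115 278.53569191010627 205.58279556056786
436.99487411153603
170 [148 157 162 168 193 232 226 164 138 132 120 139 129 131 134 139 136 137]
171 [124 136 142 145 153 184 213 162 151 176 168 196 162 141 140 135 136 132]
172 [143 141 132 125 135 139 140 133 168 173 179 234 235 230 202 169 155 142]
173 [139 141 142 144 141 130 119 130 169 174 163 212 225 230 232 236 229 206]
174 [139 140 138 139 141 142 140 133 169 176 145 162 181 194 211 223 230 234]
175 [152 149 140 138 135 141 136 136 173 178 156 125 121 142 160 174 194 211]
176 [207 189 159 138 146 138 132 136 173 180 160 142 144 141 127 119 138 155]
177 [213 213 212 207 187 160 131 143 173 177 156 138 140 138 142 143 140 122]
178 [212 210 212 211 209 211 2
[... 1212 characters left out ...]
 243]
194 [ 60  40  23  25  21  27  44  84 147 214 236 239 241 242 243 242 243 242]
195 [156 114  71  39  35  27  36  31  36  35  71 163 231 240 242 241 241 242]
196 [241 236 195 127 118  73  44  44  36  33  31  39 117 210 241 241 241 241]
197 [243 242 242 242 236 193 126 117  74  39  34  95 199 242 242 242 242 242]
0 150 296.5624604883294 176.9584929181387
0 125 296.4763360481328 184.11269400460301
0 98 296.385814620189 191.6321448906072
4 150 296.30002653331036 177.23159407207734
4 125 296.0080445632599 184.6100067213133
4 98 295.70076481841784 192.3749956204715
8 150 296.03717634343826 177.50512837963998
8 125 295.53842724767594 185.10872743388538
8 98 295.01287666890283 193.1209241830535
```

```bash
python3 -c "
import cv2
a=cv2.imread('pics/w5.png')[150:290,190:370]; cv2.imwrite('pics/w5c.png',cv2.resize(a,None,fx=4,fy=4,interpolation=2))"
```

```text
(no output)
```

View pics/w5c.png

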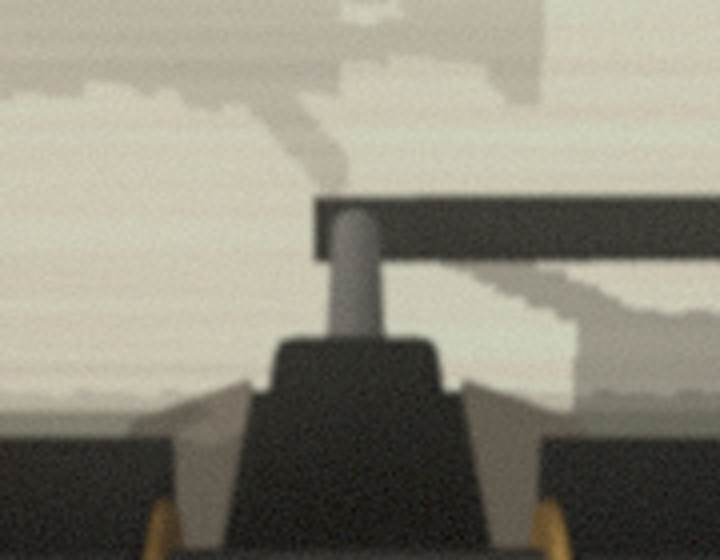

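Run:
```python
from h import *
c,T,W=shot("wrist")
def at(u,v,z):
    d=T[:3,:3]@[(u-c["cx"])/c["fx"],(v-c["cy"])/c["fy"],1]; return T[:3,3]+d*(z-T[2,3])/d[2]
print("tip",at(278.7,205.2,98),"top end",at(278.7,202.5,98),"slot edges",at(278.7,150+197/4,80),at(278.7,150+260/4,80),"end",at(190+316/4,150+229/4,80))
```

```text
tip [545.25489176 -46.83823005  98.        ] top end [547.64258246 -46.80390684  98.        ] slot edges [545.86385809 -46.85996096  80.        ] [530.86311406 -47.07559765  80.        ] end [538.17726385 -38.08267448  80.        ]
```

The wrist view shows the tip at crop (355,215), about 7 mm behind the slot's centre line, because the pin leans slightly in the grip. I correct by -5 mm in x and insert.

>>> apply_moves(
  motion="-0.005 0.002 0 0;0 0 0 0;0 0 0.008 0;0 0 0.008 0;0 0 0.008 0;0 0 0.006 0;0 0 0 0;0 0 0 0",
)

```text
time: 18.1
tool_pos: [534.6, -48.8, 164.9]
tcp_rot: [3.141, -0.0, 0.015]
contact_force: [0.5, 0.9, -0.7]
grip_width: 24.4
finger_force: 30.0
```

>>> apply_moves(
  motion="0 0 0.004 0;0 0 0.003 0;0 0 0.002 0;0 0 0 0;0 0 0 0",
)

```text
time: 18.73
tool_pos: [534.5, -48.8, 155.8]
tcp_rot: [3.141, -0.0, 0.015]
contact_force: [-0.4, -0.3, -1.5]
grip_width: 23.9
finger_force: 30.0
```

>>> apply_moves(
  motion="0 0 0.001 0;0 0 0.001 0;0 0 0.001 0;0 0 0 0;0 0 0 0",
)

```text
time: 19.35
tool_pos: [534.4, -48.8, 152.7]
tcp_rot: [3.142, 0.0, 0.015]
contact_force: [0.2, -0.5, -1.3]
grip_width: 23.9
finger_force: 30.0
```

>>> apply_moves(
  motion="0 0 0.001 0;0 0 0 0;0 0 0 0",
)

```text
time: 19.73
tool_pos: [534.6, -48.8, 152.4]
tcp_rot: [3.141, -0.001, 0.015]
contact_force: [-1.4, 0.4, 5.4]
grip_width: 23.6
finger_force: 30.0
```

>>> apply_moves(
  motion="0 0 0.001 0;0 0 0 0;0 0 0 0",
)

```text
time: 20.1
tool_pos: [535.2, -48.8, 152.3]
tcp_rot: [3.141, -0.003, 0.015]
contact_force: [-1.8, 0.7, 10.3]
grip_width: 23.8
finger_force: 30.0
```

>>> apply_moves(
  motion="0 0.002 0 0;0 0.002 0 0;0 0.002 0 0",
)

```text
time: 20.48
tool_pos: [535.4, -53.1, 152.2]
tcp_rot: [-3.139, -0.003, 0.014]
contact_force: [-0.3, 5.2, 11.1]
grip_width: 23.8
finger_force: 30.0
```

>>> apply_moves(
  motion="0 0.002 0 0;0 0.002 0 0;0 0.002 0 0",
)

```text
time: 20.85
tool_pos: [535.7, -59.2, 152.3]
tcp_rot: [-3.139, -0.004, 0.014]
contact_force: [0.2, 6.1, 10.1]
grip_width: 24.0
finger_force: 30.0
```

>>> apply_moves(
  motion="0 0.002 0 0;0 0.002 0 0;0 0.002 0 0",
)

```text
time: 21.22
tool_pos: [535.8, -65.2, 152.3]
tcp_rot: [-3.139, -0.004, 0.014]
contact_force: [-0.4, 5.3, 10.0]
grip_width: 23.9
finger_force: 30.0
```

>>> apply_moves(
  motion="0 0.002 0 0;0 0.002 0 0;0 0.002 0 0",
)

```text
time: 21.6
tool_pos: [535.9, -71.3, 152.3]
tcp_rot: [-3.139, -0.004, 0.014]
contact_force: [-0.4, 5.3, 9.7]
grip_width: 23.8
finger_force: 30.0
```

>>> apply_moves(
  motion="0 0.002 0 0;0 0.002 0 0;0 0.002 0 0",
)

```text
time: 21.98
tool_pos: [536.0, -77.3, 152.3]
tcp_rot: [-3.139, -0.004, 0.014]
contact_force: [0.1, 4.7, 9.0]
grip_width: 24.0
finger_force: 30.0
```

>>> apply_moves(
  motion="0 0.002 0 0;0 0.002 0 0;0 0.002 0 0",
)

```text
time: 22.35
tool_pos: [536.1, -83.3, 152.3]
tcp_rot: [-3.139, -0.004, 0.014]
contact_force: [-0.2, 6.4, 10.2]
grip_width: 23.8
finger_force: 30.0
```

>>> apply_moves(
  motion="0 0.002 0 0;0 0.002 0 0;0 0.002 0 0",
)

```text
time: 22.72
tool_pos: [536.2, -89.3, 152.3]
tcp_rot: [-3.139, -0.004, 0.014]
contact_force: [0.6, 6.7, 10.2]
grip_width: 23.9
finger_force: 30.0
```

>>> apply_moves(
  motion="0 0.002 0 0;0 0.002 0 0;0 0.002 0 0",
)

```text
time: 23.1
tool_pos: [535.5, -96.6, 151.1]
tcp_rot: [3.141, -0.001, 0.015]
contact_force: [-0.9, -0.3, -1.6]
grip_width: 23.8
finger_force: 30.0
```

>>> apply_moves(
  motion="0 0 0.002 0;0 0 0.001 0;0 0 0 0",
)

```text
time: 23.48
tool_pos: [534.9, -96.9, 147.2]
tcp_rot: [-3.142, 0.001, 0.015]
contact_force: [0.6, -0.3, -2.1]
grip_width: 24.0
finger_force: 30.0
```

>>> apply_moves(
  motion="0 0 0.002 0;0 0 0.002 0;0 0 0.001 0;0 0 0 0",
)

```text
time: 23.98
tool_pos: [535.1, -96.8, 142.6]
tcp_rot: [3.141, 0.0, 0.015]
contact_force: [-0.2, -0.3, -1.2]
grip_width: 23.5
finger_force: 30.0
```

>>> apply_moves(
  motion="0 0 0.002 0;0 0 0.002 0;0 0 0.001 0;0 0 0 0",
)

```text
time: 24.48
tool_pos: [535.1, -96.8, 137.6]
tcp_rot: [3.142, 0.0, 0.015]
contact_force: [-0.2, -1.2, -1.6]
grip_width: 23.7
finger_force: 30.0
```

>>> apply_moves(
  motion="0 0 0.002 0;0 0 0.002 0;0 0 0.002 0;0 0 0 0;0 0 0 0",
)

```text
time: 25.1
tool_pos: [535.1, -96.9, 131.6]
tcp_rot: [3.141, 0.0, 0.015]
contact_force: [-0.4, -2.0, -2.1]
grip_width: 24.1
finger_force: 30.0
```

>>> apply_moves(
  motion="0 0 0.001 0;0 0 0.001 0;0 0 0 0;0 0 0 0",
)

```text
time: 25.6
tool_pos: [535.3, -96.8, 130.4]
tcp_rot: [3.141, -0.001, 0.015]
contact_force: [-1.8, -0.4, 5.4]
grip_width: 23.6
finger_force: 30.0
```

The tip is on the notch bottom (22 mm drop, 5 N of contact). I release it.

>>> apply_moves(
  motion="0 0 -0.001 0;0 0 0 0;0 0 0 0;0 0 0 0;0 0 0 0",
  fingers=0.6,
)

```text
time: 26.22
tool_pos: [535.1, -96.8, 130.6]
tcp_rot: [3.142, 0.0, 0.015]
contact_force: [0.0, -0.4, 0.9]
grip_width: 69.0
finger_force: 0.0
```

>>> apply_moves(
  motion="0 0 -0.01 0;0 0 -0.02 0;0 0 -0.03 0;0 0 -0.04 0;0 0 -0.04 0;0 0 0 0;0 0 0 0",
)

```text
time: 27.1
tool_pos: [534.7, -96.7, 270.4]
tcp_rot: [-3.142, 0.001, 0.015]
contact_force: [0.9, -0.4, 0.4]
grip_width: 73.7
finger_force: 0.0
```

Run:
```python
from h import *
o=bot.get_obs(); print(o["tool_pos"],o["grip_width"],o["contact_force"])
c,T,W=shot("scene"); cv2.imwrite("pics/s9.png",cv2.resize(c["img"][130:240,210:350],None,fx=5,fy=5,interpolation=2))
z=W[...,2];x=W[...,0];y=W[...,1]
q=W[(z>85)&(z<200)&(x>515)&(x<560)&(y>-125)&(y<-65)]; print(len(q),q.max(0))
for a in range(90,180,10):
    k=q[abs(q[:,2]-a)<5]; print(a,len(k),np.round(np.median(k,0),1) if len(k) else 0)
```

```text
[534.73908003 -96.68400539 270.40635798] 73.66172252513434 [ 0.93147372 -0.43085688  0.373173  ]
229 [554.17961372 -72.71294011 175.73380201]
90 8 [540.5 -94.   89.3]
100 7 [542.2 -93.1  98.9]
110 10 [539.4 -94.1 109. ]
120 11 [545.1 -94.4 122.8]
130 30 [545.3 -89.7 129.1]
140 39 [544.3 -91.1 140.6]
150 29 [544.  -90.2 150.3]
160 31 [544.2 -93.1 160.2]
170 57 [538.3 -93.6 171.6]
```

View pics/s9.png

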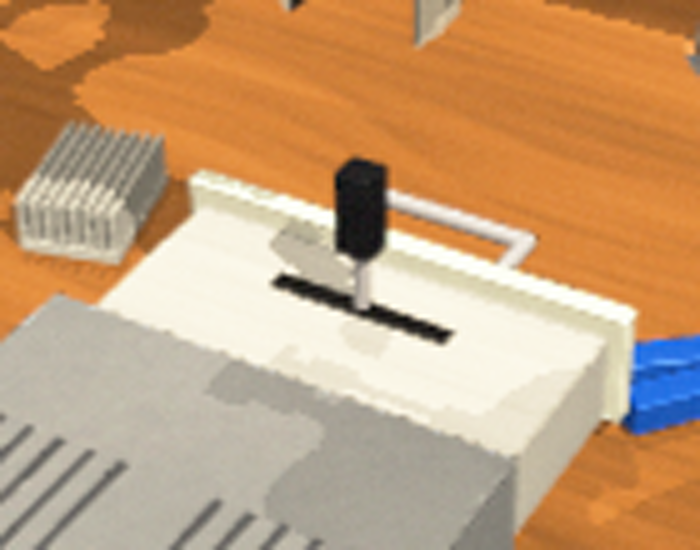

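The pin stands upright in the slot at crop (362,300). Its top is at z≈173, so the tip is about 47 mm below the deck. The drawer is open and the gripper is clear.

```bash
python3 -c "
from plant import bot
print(bot.close_job())"
```

```text
the job is handed in; nothing more can be done
None
```

The drawer is fully open, the pin stands released at the bottom of the hidden notch (tip about 47 mm below the deck), and the job is handed in; no verdict came back.

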